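Nip a plate in the fit-up jig and wedge its front edge clear of the rests

TASK

Slide the jaw with the orange tab shut until it nips the dark steel plate firmly against the jig's fixed fence, and leave the jaw there. Then take the yellow-headed wedge by its head and, keeping it flat on the table, push it taper first between the two front rests under the middle of the plate's front edge until that edge only just lifts clear of both rests: a few millimetres, never more than one centimetre. Finish while still gripping the wedge and holding it there, touching the plate with nothing but the wedge, and do not disturb the magnet, the gas nozzle or the tape measure.

Things in the scene. Friction and masses are not known exactly. Their poses are not given: they have to be found in the camera images.
- jig: Blue U-shaped fit-up jig fixed to the table. Origin on the table in its middle; x points from its open front (robot side) to its back, y left, z up. Frame x -51 to 83, y -123 to 95 mm, 12 mm high. Rear rests 16 mm high at x 30 to 50, back stops 34 mm high with front face at x = 51. Under the plate, between the rests (|y| under 17), it is free down to the table as far as x = 59.
- front_rest: Pair of dark steel rests fixed to the jig, 16 mm high, each 18 mm in x and 36 mm in y, one at y 31 to 67 mm and one at y -67 to -31 mm, so that a clear gap of 62 mm lies between them. Origin on the table top, half-way between the two; axes as the jig's.
- fence: Fixed steel fence on the left side of the jig, 80 mm along x, 30 mm high. Origin on the table at the middle of its inner face, the face (y = 0 here, jig y = 63 mm) that looks in -y at the plate; axes as the jig's.
- jaw (a joint): Sliding jaw on the jig's right, m: 0 fully open, grows as it moves in jig +y toward plate and fence, at most 0.03. It starts some mm from the plate, slides stiffly (4 N) and stays where left. Its pad is sprung, so the plate is nipped at about 0.020 to 0.025: first the jaw alone moves (4 N), then it drags the plate (6 to 9 N), then force rises at the fence; about 14 N in all is a firm nip.
- jaw_tab (a point): Middle of the jaw's upright orange tab, the grip to push or pinch: 26 mm in jig x, 16 mm in jig y, from 15 to 65 mm above the table; this point is 45 mm above the table. The jaw's pad is 30 mm further in +y (its face), 26.5 mm high.
- jaw_pad: Steel pad on the front of the jaw, 44 mm in x, from 12.5 to 26.5 mm above the table, spring-loaded: it yields up to 6 mm into the jaw at about 1 N per mm. Origin at table height under the middle of its face, which looks in +y at the plate; axes as the jig's.
- plate: Loose dark steel plate, 95 mm in x, 115 mm in y, 6 mm thick, about 0.5 kg, lying on four rests with its underside 16 mm above the table. Origin at the centre of its underside; axes nearly as the jig's. A few mm of play to fence, jaw and back stops; pushed from the front it slides back to the stops.
- plate_front (a point): Middle of the plate's lower front edge (16 mm above the table while the plate lies on the rests): the edge under which the wedge goes. Axes as the plate's.
- plate_left (a point): Middle of the plate's left side face (toward the fence), half-way up. Axes as the plate's.
- wedge: Loose hand wedge, 0.32 kg, waxed so that it slides easily. Origin under the head's centre; x to the thin end, z up. Yellow head x -15 to 15, 26 mm wide, 44 high; from x = 15 to 115 the steel taper, 24 wide, falls from 26 to 6 mm thick. At x = 65, 16 mm thick, it meets the plate's lower front edge; with the plate at its back stops each further 5 mm lifts the edge 1 mm. Pushing takes 3 to 10 N.
- wedge_head (a point): Centre of the wedge's yellow head, the place to grip it: 30 mm long (x) by 26 mm wide (y) by 44 mm high; this point is 22 mm above the table when the wedge lies flat. Axes as the wedge's.
- magnet: Bystander: red flat welding magnet, 70 x 70 x 16 mm, on the left. Origin under its centre.
- nozzle: Bystander: cream-yellow gas nozzle lying on its side, 21 x 68 x 21 mm, on the right. Origin under its centre.
- tape: Bystander: yellow tape measure standing, 39 x 79 x 62 mm, on the left behind. Origin under its centre.
Not all that is in view belongs to the job. There is more than one size of the plate; the one meant has the size given above.

How it is judged:
On the way, in this order (a step that is already met when the one before it is completed fails the run):
1. the jaw nips the plate against the fence (contact force between jaw_pad and plate above 1 N and contact force between fence and plate above 0.8 N and z of plate_front in the frame of front_rest below 0.0172 m), for 0.2 s.
2. the wedge, held in the fingers, carries the plate's front edge clear of both front rests (contact force between the fingers and wedge above 1 N and contact force between plate and wedge above 0.2 N and contact force between plate and front_rest below 0.05 N and z of plate_front in the frame of front_rest above 0.0172 m), for 0.2 s.
At the end, for the whole second after the job is handed in: Wedge gripped (over 1 N), flat on the table (within 5 mm, 0.1 rad); plate's front edge carried by it alone, 1.2 to 6.5 mm above both front rests; robot not touching the plate; plate within 3 mm of the fence, jaw pad pressing on it (over 0.3 N); all still (all of step 2 and z of plate_front in the frame of front_rest below 0.0225 m and contact force between plate and the arm below 0.1 N and contact force between plate and the fingers below 0.1 N and height (world z) of wedge_head between 0.017 and 0.0265 m and angle between wedge's own z axis and vertical below 0.1 rad and y of plate_left in the frame of fence above -0.003 m and linear speed of each of plate, wedge below 0.01 m/s and contact force between jaw_pad and plate above 0.3 N); the arm keeps its last pose, push and grip.
It fails at once if the plate's front edge was raised more than a centimetre (z of plate_front in the frame of front_rest above 0.0265 m).
It fails at once if a bystander (magnet, nozzle or tape measure) was disturbed (distance of any of magnet, nozzle, tape from where it was at the start of the episode above 0.02 m).
It also fails if it takes over 58 s, if anything falls off the work surface, if the arm or the gripper's body presses on something with over 40 N, if the wrist force passes 120 N, or if a joint passes its speed limit or range.

ROBOT

A 7-joint arm with a two-finger parallel gripper is mounted at the origin on a cart in front of the work surface, level with it; the furniture and walls round the work are solid. World frame = base frame: x ahead of the robot, y to its left, z up, the work surface at z = 0. Lengths are in m, angles in rad, forces in N, time in s.
With the tool pointing down it reaches from about 0.425 to 0.875 m from the base axis. Payload 4.7 kg.
Tool frame: the origin (TCP) lies between the finger pads; the fingertips stand 8 mm ahead of it and the grasp point (between the pads) lies 11 mm behind it; z points along the fingers, y is the direction in which the jaws open and shut (so a half turn about z gives the same grasp; the last joint's range is limited). The gripper opens to 87 mm and grips with 3 to 60 N. Pads are 19 mm wide; open, the fingers measure 117 mm over their backs; the gripper's body (75 mm by 190 mm) begins 51 mm behind the grasp point.
Start: joints at [1.212, 0.321, -0.07, 1.45, 0.023, 1.371, -0.057], TCP at [0.237, -0.605, 0.231] pointing down, gripper open.
Joint ranges: [-2.86, 2.86], [-0.3, 2.09], [-1.38, 1.24], [0.06, 2.45], [-1.56, 4.7], [0.09, 2.05], [-2.69, 2.69]. Speed limits (rad/s): [2.57, 2.57, 3.14, 3.14, 3.14, 3.14, 3.14].

INTERFACE

Orientations are given as a rotation vector (axis times angle).
In Python, from bench import ctrl, optics, ticket gives the robot as it stands.
- The arm moves only by the tool play_rows, never from a script. Its argument "motion" is a list of rows, each a list of 5 numbers: the closure, from 0 (fully open) to 1 (shut), then the shift along the tool's x, y, z in cm, then the turn about the tool's z in rad. In form: [[jaw, tx, ty, tz, spin], ...]. A call has 1 to 20 rows; each row shifts and turns the commanded pose from where the row before left it, along the tool's axes as they then stand; what a row does not reach is not made up. A row lasts 1/8 s, in which the tool goes at most 62.5 mm and 10.7 degrees, less where a joint would pass 70% of its speed; a pose out of reach is approached as far as the arm can. A call is refused whole if a number of a shift passes 6.25 or a number of a turn 0.188, either way. A call with a gripper value outside its range is refused whole. The fingers move at their own pace and stop on an object; "force" is the grip in N (left out, the last holds). Time passes only in rows, so rows that do not move let the fingers close. It gives the time, the measured TCP pose, the force and the opening at its end, in the units of the state.
- ctrl.get_state(): the state, without advancing time (a new reading comes with each control period).
- optics.get_image(name): name is "side" or "top" or "wrist"; returns the picture (400x640x3 uint8, red, green, blue); there is no depth.
- optics.calibration(name): a dict with "K" (3x3 intrinsics, pixels), "distortion" ([k1, k2, p1, p2, k3] as OpenCV has them; the pictures are not rectified), "pose" (4x4, takes a point from camera to world coordinates); the wrist camera has in their place "hand_eye" (4x4, takes a point from camera to tool coordinates, whose origin is the TCP and whose axes are the flange's). Camera axes: x right, y down, z forward; pixel columns grow to the right and rows downward; lengths in m; the calibration is good to about 2 mm. A picture is of the moment at which its call begins: read the wrist's pose just before it. calibration takes no time and is no camera call.
- ticket.close_job(): hands the job in, once; it reports no verdict.
The state is a dict: "time": time; "joint_positions": joint angles; "qd": joint speeds; "joint_torque": joint torques, N m; "position": TCP position; "tool_rot": TCP orientation; "ft_force": force on the tool from outside, world axes, zero at the start; "torque": the same for the moment, N m; "grip_width": opening from 0.0 (shut) to 1.0 (fully open).
Only numpy, scipy, OpenCV 4.12 (cv2) and the standard library are available. Lean on these libraries where they do the work, as an engineer would, in place of code of your own. Each camera call takes 0.05 s, during which the arm holds its last target.

## Working session

There is one attempt and no reset: what is moved stays moved. The work goes in short steps, Python scripts to look and compute and a tool call to move; the robot and the scene stay as the last step left them, time stands still between calls to the robot, and variables do not carry over. Pictures are saved under pics/ and viewed, and the job is handed in when it is done.

Besides the shell and the picture viewer there is one more tool, called after ">>>" as a command line: name --pt "numbers of a row" for each row, then --argument value for the rest. play_rows: Moves the arm, as the interface text tells. Its arguments: {"type":"object","properties":{"motion":{"type":"array"},"force":{"type":"number"}},"required":["motion"]}

```bash
ls; mkdir -p pics
cat > h.py <<'E'
import numpy as np, cv2
from scipy.spatial.transform import Rotation as R
from bench import ctrl, optics, ticket
def grab(n,f):
    s=ctrl.get_state(); im=optics.get_image(n); cv2.imwrite(f'pics/{f}.png',im[:,:,::-1]); 
    np.save(f'pics/{f}.npy',np.r_[s['position'],s['tool_rot']]); return im,s
def cam(n,s=None):
    c=optics.calibration(n); K=np.array(c['K']);D=np.array(c['distortion'])
    if n=='wrist':
        T=np.eye(4);T[:3,:3]=R.from_rotvec(s[3:]).as_matrix();T[:3,3]=s[:3];P=T@np.array(c['hand_eye'])
    else: P=np.array(c['pose'])
    return K,D,P
def ray(c,uv):
    K,D,P=c; u=cv2.undistortPoints(np.array(uv,float).reshape(-1,1,2),K,D).reshape(-1,2)
    d=np.c_[u,np.ones(len(u))]@P[:3,:3].T; return P[:3,3],d
def onz(c,uv,z):
    o,d=ray(c,uv); return o+d*((z-o[2])/d[:,2])[:,None]
def tri(c1,p1,c2,p2):
    o1,d1=ray(c1,p1);o2,d2=ray(c2,p2);out=[]
    for a,b in zip(d1,d2):
        a=a/np.linalg.norm(a);b=b/np.linalg.norm(b)
        t=np.linalg.lstsq(np.c_[a,-b],o2-o1,rcond=None)[0]
        x,y=o1+t[0]*a,o2+t[1]*b; out.append(np.r_[(x+y)/2,np.linalg.norm(x-y)])
    return np.array(out)
def proj(c,X):
    K,D,P=c; Q=np.linalg.inv(P); return cv2.projectPoints(np.array(X,float).reshape(-1,3),cv2.Rodrigues(Q[:3,:3])[0],Q[:3,3],K,D)[0].reshape(-1,2)
E
python3 - <<'E'
from h import *
np.set_printoptions(precision=4,suppress=True)
for n in ['top','side','wrist']: grab(n,n+'0')
s=ctrl.get_state();print(s)
for n in ['top','side']: print(n,cam(n)[2])
print(optics.calibration('wrist')['hand_eye'])
E
```

```text
pics
{'time': 0.15, 'joint_positions': array([ 1.212 ,  0.3216, -0.0701,  1.4514,  0.0226,  1.3708, -0.0569]), 'qd': array([-0.0019, -0.0013, -0.0007, -0.003 , -0.0008,  0.0003,  0.002 ]), 'joint_torque': array([ -0.0001, -49.1796,  -0.4048, -31.2877,  -0.0641,   0.0405,
         0.0001]), 'position': array([ 0.2366, -0.605 ,  0.2297]), 'tool_rot': array([-3.0858, -0.5821,  0.0006]), 'ft_force': array([0.62  , 0.4394, 0.1442]), 'torque': array([-0.0389,  0.0332, -0.028 ]), 'grip_width': 0.9989182211554583}
top [[ 0.0255 -0.9944  0.1029  0.4544]
 [-0.9997 -0.0252  0.0039  0.0194]
 [-0.0013 -0.103  -0.9947  1.0832]
 [ 0.      0.      0.      1.    ]]
side [[-0.2779  0.5652 -0.7767  1.5225]
 [ 0.9606  0.1691 -0.2207  0.2555]
 [ 0.0066 -0.8074 -0.5899  0.7642]
 [ 0.      0.      0.      1.    ]]
[[-0.0008 -0.9634 -0.2682  0.0733]
 [ 1.     -0.0003 -0.0018  0.0007]
 [ 0.0017 -0.2682  0.9634 -0.1551]
 [ 0.      0.      0.      1.    ]]
```

View pics/top0.png

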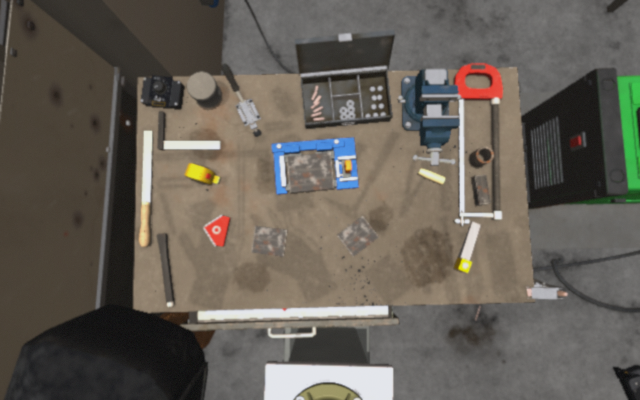

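View pics/side0.png

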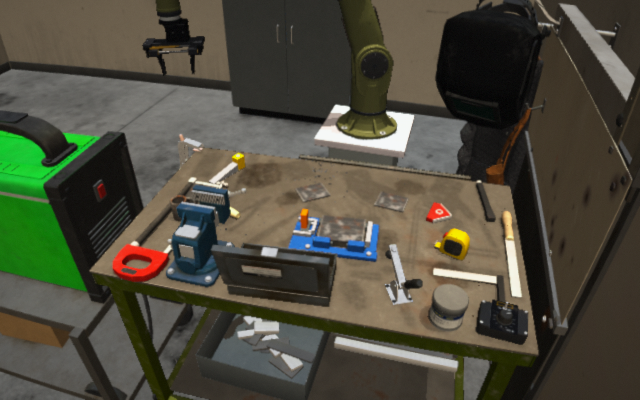

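View pics/wrist0.png

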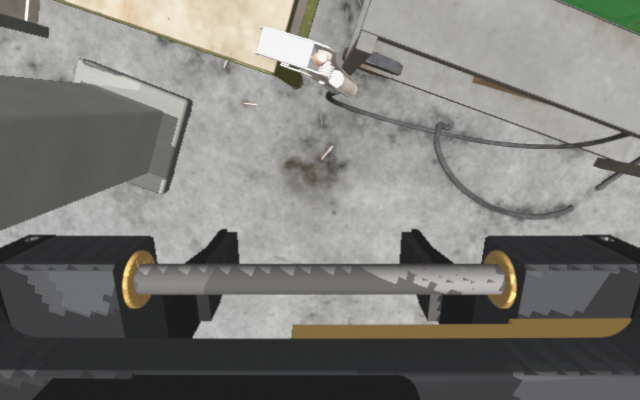

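Run:
```python
from h import *
np.set_printoptions(precision=4,suppress=True)
a=cv2.imread('pics/top0.png');
x=cv2.resize(a[125:205,260:370],None,fx=5,fy=5,interpolation=cv2.INTER_CUBIC);cv2.imwrite('pics/c_jig.png',x)
x=cv2.resize(a[160:290,400:520],None,fx=4,fy=4,interpolation=cv2.INTER_CUBIC);cv2.imwrite('pics/c_w.png',x)
b=cv2.imread('pics/side0.png');
x=cv2.resize(b[190:270,270:400],None,fx=5,fy=5,interpolation=cv2.INTER_CUBIC);cv2.imwrite('pics/c_js.png',x)
c=cam('top')
hsv=cv2.cvtColor(a,cv2.COLOR_BGR2HSV)
for nm,lo,hi in [('yel',(22,130,120),(35,255,255)),('or',(8,150,120),(21,255,255)),('blue',(100,150,80),(120,255,255))]:
    m=cv2.inRange(hsv,lo,hi); n,l,st,ce=cv2.connectedComponentsWithStats(m)
    for i in range(1,n):
        if st[i,4]>15: print(nm,st[i],ce[i],onz(c,ce[i],0.04)[0])
```

```text
yel [346 161   5   8  30] [347.8667 164.3667] [ 0.6516 -0.0342  0.04  ]
yel [185 163  27  20 320] [196.75   172.1219] [0.6218 0.3479 0.04  ]
yel [212 175   7   9  47] [215.1915 179.    ] [0.6054 0.3005 0.04  ]
yel [458 259  14  14 111] [464.1982 265.5946] [ 0.4051 -0.3263  0.04  ]
or [345 161   6  10  23] [346.4783 167.1304] [ 0.6444 -0.0309  0.04  ]
or [204 172   8   8  29] [207.2069 175.4138] [0.6141 0.3211 0.04  ]
blue [273 139  82  55 995] [311.5126 151.7055] [0.6819 0.059  0.04  ]
blue [352 160   5  16  55] [353.8545 168.4727] [ 0.6414 -0.0496  0.04  ]
blue [337 181  21   8 123] [346.9512 184.561 ] [ 0.5998 -0.033   0.04  ]
```

View pics/c_jig.png

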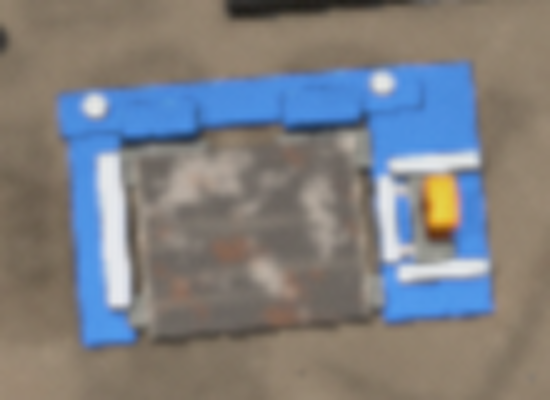

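View pics/c_w.png

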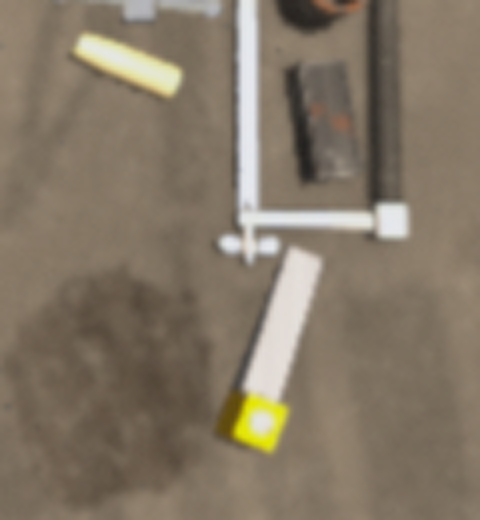

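View pics/c_js.png

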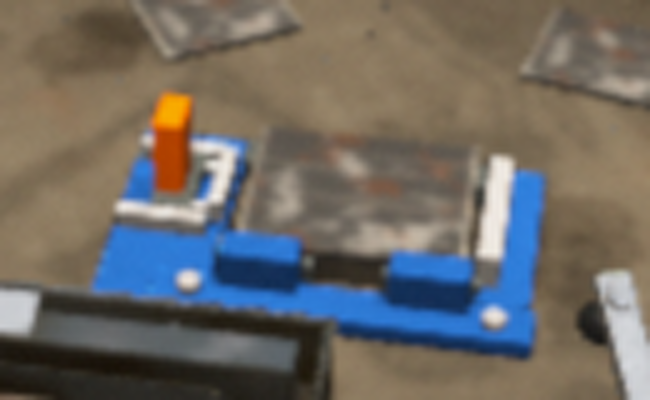

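```bash
cat >> h.py <<'E'
def to(target,yaw=None):
    "tool-frame shift (cm) from commanded~measured pose to world target; tool down"
    s=ctrl.get_state(); M=R.from_rotvec(s['tool_rot']).as_matrix()
    d=M.T@(np.array(target)-s['position'])*100; n=np.abs(d).max()/6
    print('t',s['time'],'pos',s['position'],'toolx yaw',np.degrees(np.arctan2(M[1,0],M[0,0])),'z',M[:,2],'shift cm',d,'rows>=',n,'F',s['ft_force'],'w',s['grip_width'])
    if yaw is not None:
        print('spin (tool z down => minus):',-(np.radians(yaw)-np.arctan2(M[1,0],M[0,0])))
np.set_printoptions(precision=4,suppress=True)
E
python3 - <<'E'
from h import *
to([0.36,-0.33,0.25],5)
to([0.53,0.02,0.25],5)
print(optics.calibration('wrist')['K'])
c=cam('top')
# jig outline corners by blue mask
pts=np.array([[58,95],[472,62],[493,312],[83,347]])/5+[260,125]
q=onz(c,pts-0.4,0.012);print(q)
for i in range(4):
  d=q[(i+1)%4]-q[i];print(np.linalg.norm(d),np.degrees(np.arctan2(d[1],d[0])))
pts=np.array([[130,340],[372,318],[360,135],[125,150]])/5+[260,125]
print(onz(c,pts,0.022))
pts=np.array([[263,423],[303,252]])/4+[400,160]
q=onz(c,pts,0.03);print(q)
E
```

```text
t 0.15 pos [ 0.2366 -0.605   0.2297] toolx yaw 21.364515878412593 z [-0.0006  0.0013 -1.    ] shift cm [ 21.5106 -21.1145  -1.9994] rows>= 3.5851053429932467 F [0.62   0.4394 0.1442] w 0.9989182211554583
spin (tool z down => minus): 0.2856146825731918
t 0.15 pos [ 0.2366 -0.605   0.2297] toolx yaw 21.364515878412593 z [-0.0006  0.0013 -1.    ] shift cm [ 50.0929 -47.5162  -1.9636] rows>= 8.348820451724952 F [0.62   0.4394 0.1442] w 0.9989182211554583
spin (tool z down => minus): 0.2856146825731918
[[327.2668   0.     318.9283]
 [  0.     327.2668 197.2607]
 [  0.       0.       1.    ]]
[[ 0.7069  0.1663  0.012 ]
 [ 0.7301 -0.0503  0.012 ]
 [ 0.598  -0.0636  0.012 ]
 [ 0.5743  0.1483  0.012 ]]
0.21789132059789496 -83.90064776108944
0.13272510869744772 -174.23754937752523
0.21327996229307228 96.3692257254244
0.13378232724988603 7.741287665614449
[[ 0.5765  0.1221  0.022 ]
 [ 0.591  -0.0018  0.022 ]
 [ 0.6864  0.0066  0.022 ]
 [ 0.6754  0.1281  0.022 ]]
[[ 0.4044 -0.3334  0.03  ]
 [ 0.5116 -0.3596  0.03  ]]
```

>>> play_rows --pt "0 3.6 -3.5 -0.33 0" --pt "0 3.6 -3.5 -0.33 0" --pt "0 3.6 -3.5 -0.33 0" --pt "0 3.6 -3.5 -0.33 0" --pt "0 3.6 -3.5 -0.33 0" --pt "0 3.6 -3.5 -0.33 0" --pt "0 0 0 0 0.143" --pt "0 0 0 0 0.143" --pt "0 0 0 0 0"

```text
time: 1.27
position: [0.3612, -0.3309, 0.2502]
tool_rot: [-3.138, -0.139, 0.001]
ft_force: [0.1, 0.2, -0.4]
grip_width: 1.0
```

Run:
```python
from h import *
grab('wrist','w1')
to([0.53,0.02,0.25],6)
```

```text
t 1.325 pos [ 0.3612 -0.331   0.2502] toolx yaw 5.127850966246786 z [-0.0003  0.0002 -1.    ] shift cm [ 19.9455 -33.455    0.0176] rows>= 5.575832636786669 F [ 0.6347  0.4494 -0.2121] w 0.9985930903871341
spin (tool z down => minus): -0.015221872207080753
```

View pics/w1.png

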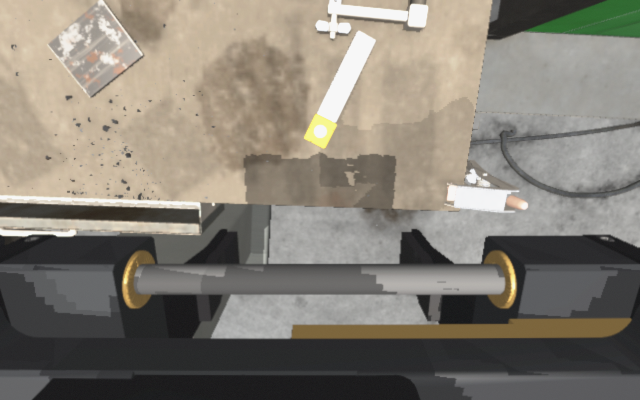

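>>> play_rows --pt "0 3.0 -5.2 0 0" --pt "0 3.0 -5.2 0 0" --pt "0 3.0 -5.2 0 0" --pt "0 3.0 -5.2 0 0" --pt "0 3.0 -5.2 0 0" --pt "0 3.0 -5.2 0 -0.016" --pt "0 0 -2.3 0 0" --pt "0 0 0 0 0"

```text
time: 2.33
position: [0.5112, 0.0202, 0.2502]
tool_rot: [-3.136, -0.171, 0.001]
ft_force: [-0.6, -0.2, -0.2]
grip_width: 1.0
```

Run:
```python
from h import *
grab('wrist','w2')
to([0.53,0.02,0.15],6)
```

```text
t 2.375 pos [0.5112 0.0178 0.2502] toolx yaw 6.020730360425997 z [-0.0004 -0.0007 -1.    ] shift cm [ 1.8962 -0.025  10.0175] rows>= 1.6695850990963716 F [-0.2964 -0.8298  0.1904] w 0.9997413846821915
spin (tool z down => minus): 0.00036181304455877583
```

View pics/w2.png

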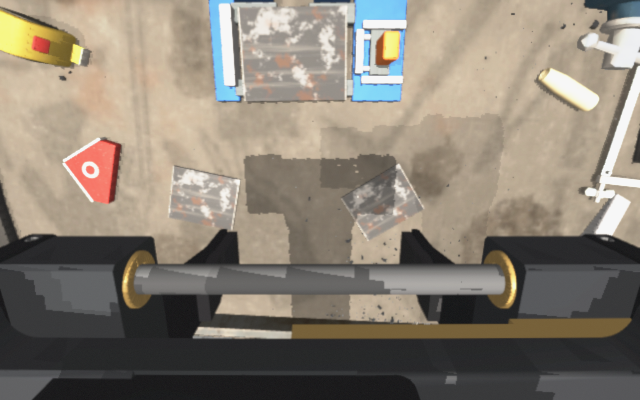

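>>> play_rows --pt "0 4 0 2.5 0" --pt "0 4 0 2.5 0" --pt "0 0 0 0 0" --pt "0 0 0 0 0"

```text
time: 2.88
position: [0.5904, 0.0247, 0.2003]
tool_rot: [3.137, 0.159, -0.002]
ft_force: [0.3, 0.2, 0.8]
grip_width: 1.001
```

Run:
```python
from h import *
im,s=grab('wrist','w3')
cv2.imwrite('pics/c_w3.png',cv2.resize(im[40:235,160:460,::-1],None,fx=2.6,fy=2.6,interpolation=cv2.INTER_CUBIC))
a=cv2.imread('pics/w2.png')
cv2.imwrite('pics/c_w2.png',cv2.resize(a[0:120,200:420],None,fx=3.5,fy=3.5,interpolation=cv2.INTER_CUBIC))
```

```text
(no output)
```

View pics/c_w3.png

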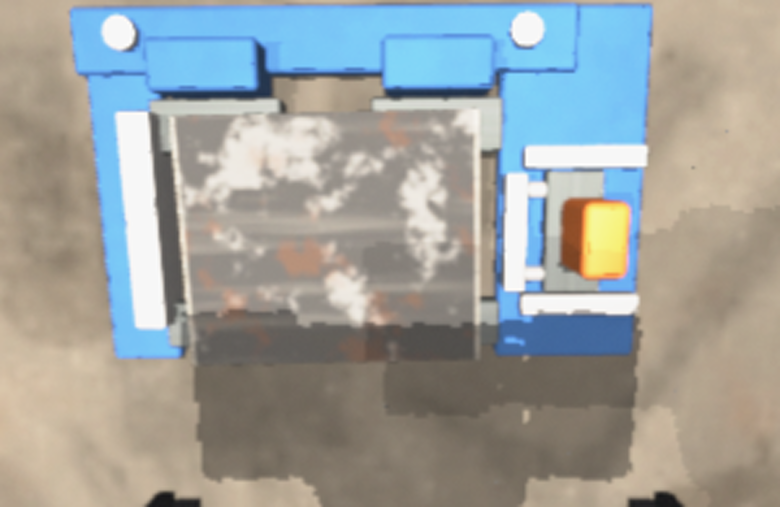

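View pics/c_w2.png

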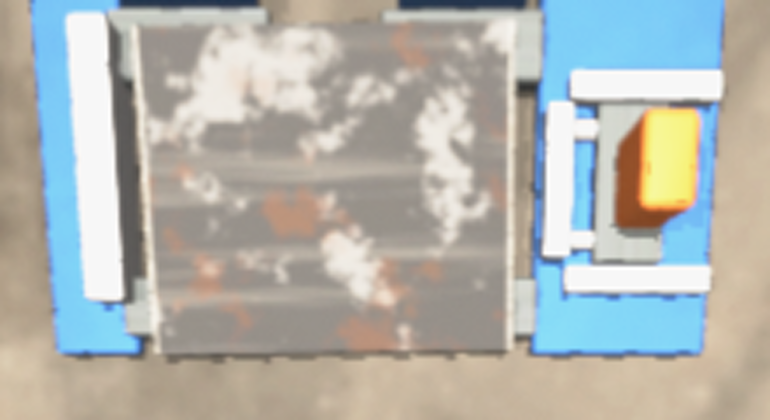

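Run:
```python
from h import *
c2=cam('wrist',np.load('pics/w2.npy'));c3=cam('wrist',np.load('pics/w3.npy'))
f3=lambda p:np.array(p)/2.6+[160,40]-.3
f2=lambda p:np.array(p)/3.5+[200,0]-.35
t=tri(c2,f2([[648,112],[697,112],[692,208],[641,208]]),c3,f3([[585,203],[630,203],[627,277],[578,277]]))
print('tab',t,t.mean(0))
t=tri(c2,f2([[137,26],[514,24],[513,352],[157,352]]),c3,f3([[175,115],[478,112],[478,358],[195,360]]));print('plate',t,t.mean(0))
q=onz(c3,f3([[175,115],[478,112],[478,358],[195,360]]),.022);print(q,[np.linalg.norm(q[i]-q[i-1]) for i in range(4)])
q=onz(c3,f3([[652,5],[632,355],[497,357],[117,357],[183,357],[73,8]]),.012);print('jig',q)
for a,b in [(0,1),(1,3),(3,5),(5,0)]: d=q[a]-q[b];print(np.linalg.norm(d),np.degrees(np.arctan2(d[1],d[0])))
# fence inner top edge z=.03, back stops top front edge z .034
q=onz(c3,f3([[150,112],[165,328]]),.030);print('fence inner',q)
q=onz(c3,f3([[505,172],[527,172],[524,290],[505,291]]),.0265);print('pad',q)
to([0.6,0,0.15],6)
```

```text
tab [[ 0.6594 -0.0268  0.0609  0.0008]
 [ 0.6608 -0.0407  0.0621  0.0009]
 [ 0.6364 -0.0434  0.0632  0.0011]
 [ 0.6347 -0.0283  0.0619  0.0014]] [ 0.6478 -0.0348  0.0621  0.001 ]
plate [[ 0.6751  0.1229  0.0209  0.0004]
 [ 0.6872  0.0105  0.0229  0.0001]
 [ 0.5938 -0.0015  0.0172  0.0007]
 [ 0.5813  0.1132  0.0171  0.0001]] [0.6343 0.0613 0.0195 0.0003]
[[ 0.675   0.1224  0.022 ]
 [ 0.6873  0.0105  0.022 ]
 [ 0.5947 -0.0007  0.022 ]
 [ 0.5825  0.112   0.022 ]] [np.float64(0.09306745520939926), np.float64(0.11256335106285151), np.float64(0.09320668338742509), np.float64(0.11334462105271272)]
jig [[ 0.7319 -0.0498  0.012 ]
 [ 0.6003 -0.0646  0.012 ]
 [ 0.5939 -0.0094  0.012 ]
 [ 0.5781  0.1465  0.012 ]
 [ 0.5809  0.1193  0.012 ]
 [ 0.7095  0.1639  0.012 ]]
0.13239321587276615 6.418956552753415
0.21228891361048421 -84.00785064673263
0.13248834837022283 -172.4452141201889
0.21491563308074205 95.97894355624942
fence inner [[0.6749 0.1292 0.03  ]
 [0.596  0.122  0.03  ]]
pad [[ 0.6669 -0.0018  0.0265]
 [ 0.6677 -0.01    0.0265]
 [ 0.6241 -0.0147  0.0265]
 [ 0.6229 -0.0075  0.0265]]
t 2.925 pos [0.5906 0.0251 0.2012] toolx yaw 5.813871902598196 z [ 0.0007 -0.0011 -1.    ] shift cm [0.6792 2.5827 5.1201] rows>= 0.8533509461138244 F [ 0.2181  0.8555 -0.1777] w 0.9957513963882076
spin (tool z down => minus): -0.003248548130134185
```

Run:
```python
from h import *
to([0.648,-0.035,0.046],6.2)
```

```text
t 2.925 pos [0.5906 0.0251 0.2012] toolx yaw 5.813871902598196 z [ 0.0007 -0.0011 -1.    ] shift cm [ 5.0941  6.5391 15.5271] rows>= 2.5878523942983636 F [ 0.2181  0.8555 -0.1777] w 0.9957513963882076
spin (tool z down => minus): -0.006739206634122835
```

>>> play_rows --pt "0 2.55 3.27 2.5 -0.007" --pt "0 2.55 3.27 2.5 0" --pt "0 0 0 4 0" --pt "0 0 0 4 0" --pt "0 0 0 2.5 0" --pt "0 0 0 0 0"

```text
time: 3.68
position: [0.6469, -0.0344, 0.0451]
tool_rot: [3.136, 0.171, -0.004]
ft_force: [0.6, 0.4, -0.1]
grip_width: 1.002
```

Run:
```python
from h import *
im,s=grab('wrist','w4')
im,s=grab('side','s4')
cv2.imwrite('pics/c_s4.png',cv2.resize(im[150:270,230:400,::-1],None,fx=4,fy=4,interpolation=cv2.INTER_CUBIC))
to([0.648,-0.035,0.046],6.2)
```

```text
t 3.775 pos [ 0.6494 -0.0338  0.0477] toolx yaw 6.2742242225237845 z [ 0.0029 -0.0011 -1.    ] shift cm [-0.1495  0.1058  0.1665] rows>= 0.02774196837085792 F [0.1175 0.467  0.4285] w 0.997772373335371
spin (tool z down => minus): 0.0012954570677729677
```

View pics/c_s4.png

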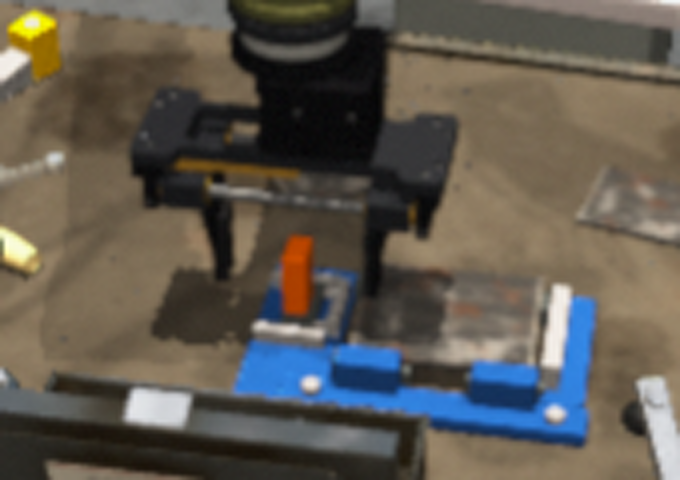

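View pics/w4.png

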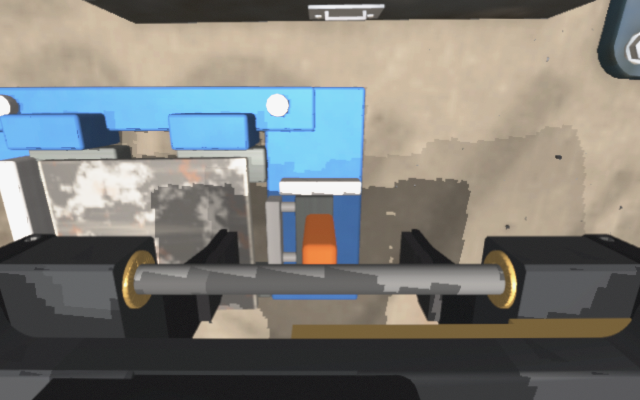

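>>> play_rows --pt "1 0 0 0 0" --pt "1 0 0 0 0" --pt "1 0 0 0 0" --pt "1 0 0 0 0" --pt "1 0 0 0 0" --pt "1 0 0 0 0" --force 25

```text
time: 4.53
position: [0.6485, -0.0332, 0.0452]
tool_rot: [3.137, 0.172, -0.0]
ft_force: [0.2, 0.3, -0.0]
grip_width: 0.405
```

Run:
```python
from h import *
to([0.648,-0.035,0.046],6.2)
```

```text
t 4.525 pos [ 0.6485 -0.0332  0.0452] toolx yaw 6.294193981416016 z [-0.0003 -0.     -1.    ] shift cm [-0.0662  0.1729 -0.0796] rows>= 0.02882189089166254 F [ 0.2166  0.3441 -0.0225] w 0.4045182314849352
spin (tool z down => minus): 0.0016439951112718343
```

Still closing (35 mm open); wait.

>>> play_rows --pt "1 0 0 0 0" --pt "1 0 0 0 0" --pt "1 0 0 0 0" --pt "1 0 0 0 0"

```text
time: 5.03
position: [0.6486, -0.0337, 0.0453]
tool_rot: [3.136, 0.172, 0.0]
ft_force: [0.1, -0.5, -0.3]
grip_width: 0.181
```

>>> play_rows --pt "1 0 -0.2 0 0" --pt "1 0 -0.2 0 0" --pt "1 0 -0.2 0 0" --pt "1 0 0 0 0"

```text
time: 5.52
position: [0.6479, -0.0272, 0.0453]
tool_rot: [3.137, 0.173, 0.0]
ft_force: [1.0, -2.8, -1.0]
grip_width: 0.178
```

>>> play_rows --pt "1 0 -0.2 0 0" --pt "1 0 -0.2 0 0" --pt "1 0 -0.2 0 0" --pt "1 0 0 0 0"

```text
time: 6.02
position: [0.6474, -0.0224, 0.0453]
tool_rot: [3.135, 0.171, 0.0]
ft_force: [1.1, -6.2, -1.3]
grip_width: 0.181
```

>>> play_rows --pt "1 0 -0.2 0 0" --pt "1 0 -0.1 0 0" --pt "1 0 -0.1 0 0" --pt "1 0 0 0 0"

```text
time: 6.52
position: [0.6471, -0.0197, 0.0453]
tool_rot: [3.134, 0.17, 0.0]
ft_force: [2.1, -7.4, -1.3]
grip_width: 0.177
```

>>> play_rows --pt "1 0 -0.2 0 0" --pt "1 0 -0.1 0 0" --pt "1 0 0 0 0"

```text
time: 6.9
position: [0.6467, -0.0166, 0.0453]
tool_rot: [3.134, 0.17, 0.0]
ft_force: [2.5, -7.8, -0.5]
grip_width: 0.184
```

>>> play_rows --pt "1 0 -0.2 0 0" --pt "1 0 -0.1 0 0" --pt "1 0 0 0 0"

```text
time: 7.28
position: [0.6464, -0.0142, 0.0453]
tool_rot: [3.134, 0.17, 0.0]
ft_force: [0.9, -7.8, -1.4]
grip_width: 0.184
```

>>> play_rows --pt "1 0 -0.2 0 0" --pt "1 0 -0.1 0 0" --pt "1 0 0 0 0"

```text
time: 7.65
position: [0.6463, -0.0127, 0.0453]
tool_rot: [3.132, 0.168, 0.001]
ft_force: [2.3, -10.3, -0.9]
grip_width: 0.184
```

Run:
```python
from h import *
im,s=grab('wrist','w5')
to([0.648,-0.035,0.046],6.2)
```

```text
t 7.7 pos [ 0.6463 -0.0126  0.0453] toolx yaw 6.151898137457868 z [ 0.0006 -0.0048 -1.    ] shift cm [-0.0686  2.2472 -0.0597] rows>= 0.3745410431645928 F [  2.4152 -11.1122  -0.7389] w 0.18744734569443158
spin (tool z down => minus): -0.0008395358777019274
```

View pics/w5.png

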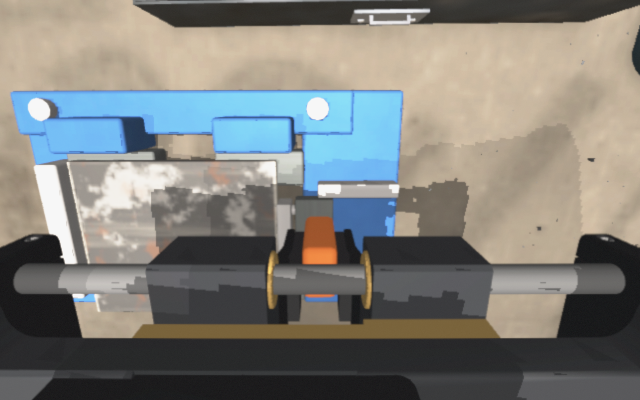

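>>> play_rows --pt "1 0 -0.15 0 0" --pt "1 0 -0.1 0 0" --pt "1 0 0 0 0"

```text
time: 8.07
position: [0.6463, -0.0124, 0.0453]
tool_rot: [3.13, 0.166, 0.001]
ft_force: [1.9, -14.0, -0.7]
grip_width: 0.184
```

>>> play_rows --pt "1 0 -0.1 0 0" --pt "1 0 -0.05 0 0" --pt "1 0 0 0 0"

```text
time: 8.45
position: [0.6462, -0.0123, 0.0453]
tool_rot: [3.128, 0.165, 0.001]
ft_force: [2.9, -16.1, 0.4]
grip_width: 0.182
```

>>> play_rows --pt "1 0 0.2 0 0" --pt "1 0 0.2 0 0" --pt "1 0 0.15 0 0" --pt "1 0 0 0 0"

```text
time: 8.95
position: [0.6462, -0.0125, 0.0453]
tool_rot: [3.134, 0.17, 0.0]
ft_force: [1.0, -7.2, -0.3]
grip_width: 0.18
```

>>> play_rows --pt "0.5 0 0 0 0" --pt "0.5 0 0 0 0" --pt "0.5 0 0 0 0" --pt "0.5 0 0 0 0"

```text
time: 9.45
position: [0.6458, -0.0083, 0.0454]
tool_rot: [-3.135, -0.175, 0.0]
ft_force: [0.6, 0.8, -0.1]
grip_width: 0.479
```

Run:
```python
from h import *
im,s=grab('wrist','w6')
cv2.imwrite('pics/c_w6.png',cv2.resize(im[60:330,:420,::-1],None,fx=1.8,fy=1.8))
to([0.56,0.04,0.2],6.2)
```

```text
t 9.5 pos [ 0.6458 -0.0087  0.0454] toolx yaw 6.35368652758288 z [-0.0001  0.0009 -1.    ] shift cm [ -7.9927  -5.8027 -15.4518] rows>= 2.5753011198419586 F [-0.4047  0.4937 -0.6797] w 0.48613264052244853
spin (tool z down => minus): 0.002682335922278345
```

View pics/c_w6.png

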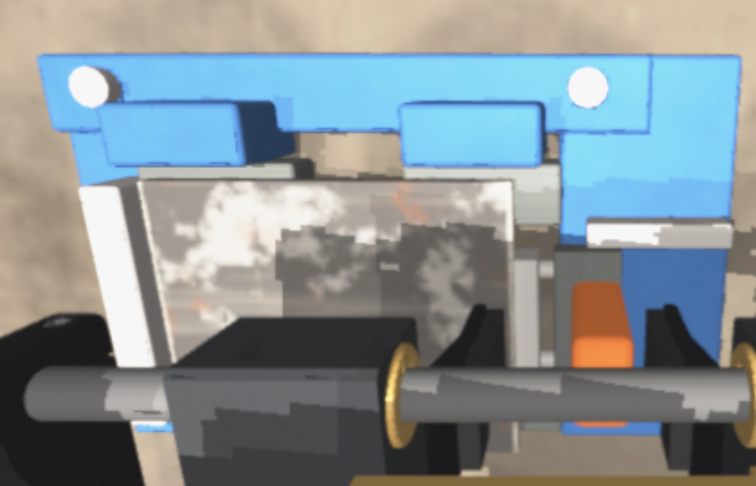

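>>> play_rows --pt "0.5 0 0 -5 0" --pt "0.5 0 0 -5 0" --pt "0 0 -2.9 -5 0" --pt "0 -4 -2.9 -0.5 0" --pt "0 -4 0 0 0" --pt "0 0 0 0 0" --pt "0 0 0 0 0"

```text
time: 10.38
position: [0.5607, 0.0388, 0.2007]
tool_rot: [3.137, 0.172, 0.002]
ft_force: [0.1, -0.1, 0.0]
grip_width: 0.96
```

Run:
```python
from h import *
im,s=grab('wrist','w7')
cv2.imwrite('pics/c_w7.png',cv2.resize(im[0:230,160:460,::-1],None,fx=2.6,fy=2.6,interpolation=cv2.INTER_CUBIC))
to([0.56,0.04,0.2],6.2)
```

```text
t 10.425 pos [0.561  0.0389 0.2006] toolx yaw 6.262686796313057 z [ 0.0009  0.0004 -1.    ] shift cm [-0.0846 -0.1231  0.0565] rows>= 0.020511801447233996 F [0.2819 0.1616 0.9761] w 0.9720664769423115
spin (tool z down => minus): 0.0010940909931898835
```

View pics/c_w7.png

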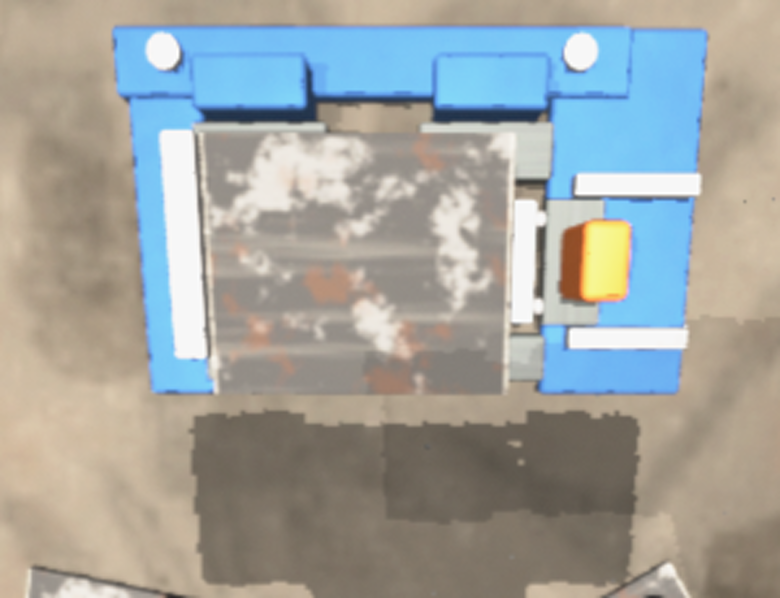

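Run:
```python
from h import *
c7=cam('wrist',np.load('pics/w7.npy'))
f7=lambda p:np.array(p)/2.6+[160,0]-.3
q=onz(c7,f7([[217,394],[507,394],[202,132],[515,130]]),.022);print('plate',q,(q[0]+q[1])/2, q.mean(0)); d=q[0]-q[1];print(np.linalg.norm(d),np.degrees(np.arctan2(d[1],d[0]))-90)
q=onz(c7,f7([[706,31],[680,393],[152,393],[113,28]]),.012);o=q.mean(0);print('jig',q,o)
yaw=np.radians(6.2);Rz=np.array([[np.cos(yaw),-np.sin(yaw)],[np.sin(yaw),np.cos(yaw)]]);print('origin',o[:2]-Rz@[.016,-.014])
# wedge
a=cv2.imread('pics/w1.png');hsv=cv2.cvtColor(a,cv2.COLOR_BGR2HSV)
x=cv2.resize(a[20:160,280:400],None,fx=4,fy=4,interpolation=cv2.INTER_CUBIC);cv2.imwrite('pics/c_w1.png',x)
c1=cam('wrist',np.load('pics/w1.npy'));ct=cam('top');cs=cam('side')
m=cv2.inRange(hsv,(22,100,120),(38,255,255));m[150:]=0;m[:, :290]=0;m[:,350:]=0
m=cv2.morphologyEx(m,cv2.MORPH_CLOSE,np.ones((11,11)));p=np.argwhere(m)[:,::-1]
r=cv2.minAreaRect(p.astype(np.float32));print(r)
# white disc centre in w1
def disc(im,win):
    x0,y0,x1,y1=win; h=cv2.cvtColor(im[y0:y1,x0:x1],cv2.COLOR_BGR2HSV); 
    return h
c=r[0]
for z in (.03,.044,.06): print(z,onz(c1,c,z))
print('top/wrist',tri(c1,[c],ct,[[263/4+400-.4,423/4+160-.4]]))
```

```text
plate [[0.5814 0.1187 0.022 ]
 [0.5938 0.0056 0.022 ]
 [0.676  0.1287 0.022 ]
 [0.6889 0.0158 0.022 ]] [0.5876 0.0622 0.022 ] [0.635  0.0672 0.022 ]
0.11374733524087695 6.224329050456376
jig [[ 0.7313 -0.0495  0.012 ]
 [ 0.6006 -0.065   0.012 ]
 [ 0.5774  0.1471  0.012 ]
 [ 0.709   0.165   0.012 ]] [0.6546 0.0494 0.012 ]
origin [0.6371 0.0616]
((319.8000183105469, 130.89999389648438), (24.59674644470215, 27.72724151611328), 26.56505012512207)
0.03 [[ 0.4075 -0.3278  0.03  ]]
0.044 [[ 0.4085 -0.3277  0.044 ]]
0.06 [[ 0.4097 -0.3276  0.06  ]]
top/wrist [[ 0.4072 -0.3278  0.0435  0.0025]]
```

View pics/c_w1.png

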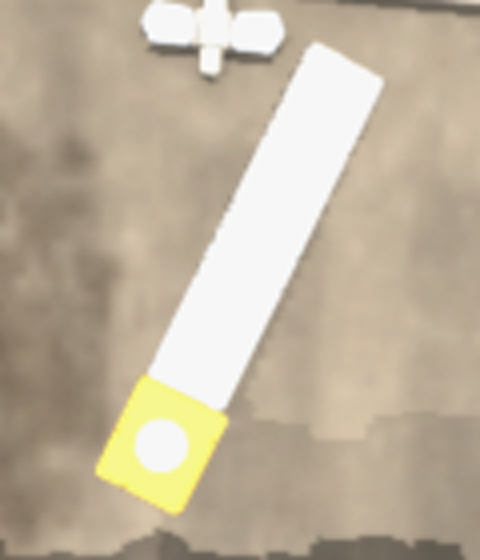

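Run:
```python
from h import *
c1=cam('wrist',np.load('pics/w1.npy'))
f=lambda p:np.array(p)/4+[280,20]-.4
h=onz(c1,f([[148,376],[228,420],[180,515],[96,470]]),.044);print(h,h.mean(0));
t=onz(c1,f([[315,42],[383,82]]),.006).mean(0);b=h.mean(0);d=t-b;print('tip',t,np.linalg.norm(d[:2]),np.degrees(np.arctan2(d[1],d[0])))
for a,bb in((0,3),(1,2),(0,1),(3,2)): d=h[a]-h[bb];print(np.linalg.norm(d),np.degrees(np.arctan2(d[1],d[0])))
to([b[0],b[1],0.12],np.degrees(np.arctan2((t-b)[1],(t-b)[0])))
```

```text
[[ 0.4263 -0.3227  0.044 ]
 [ 0.4168 -0.3452  0.044 ]
 [ 0.3902 -0.3346  0.044 ]
 [ 0.4003 -0.3107  0.044 ]] [ 0.4084 -0.3283  0.044 ]
tip [ 0.5151 -0.371   0.006 ] 0.1149008796124583 -21.807845901562303
0.028641569037734845 -24.748586132890775
0.028612172307217982 -21.62902109304497
0.024450763730609927 66.92288235069832
0.026009276983930924 66.98092414758511
t 10.425 pos [0.561  0.0389 0.2006] toolx yaw 6.262686796313057 z [ 0.0009  0.0004 -1.    ] shift cm [-19.1801  34.8352   8.0282] rows>= 5.805873721828152 F [0.2819 0.1616 0.9761] w 0.9720664769423115
spin (tool z down => minus): 0.4899232183666517
```

>>> play_rows --pt "0 -2.4 4.35 0 0" --pt "0 -2.4 4.35 0 0" --pt "0 -2.4 4.35 0 0" --pt "0 -2.4 4.35 0 0" --pt "0 -2.4 4.35 0 0" --pt "0 -2.4 4.35 0 0" --pt "0 -2.4 4.35 0 0" --pt "0 -2.4 4.35 0 0" --pt "0 0 0 2 0.166" --pt "0 0 0 3 0.166" --pt "0 0 0 3 0.166" --pt "0 0 0 0 0"

```text
time: 11.92
position: [0.4065, -0.3271, 0.1179]
tool_rot: [-3.08, 0.602, 0.007]
ft_force: [-0.4, 0.5, 0.4]
grip_width: 1.0
```

Run:
```python
from h import *
im,s=grab('wrist','w8')
to([.4085,-.328,0.025],-22.3)
```

```text
t 11.975 pos [ 0.4076 -0.3278  0.1197] toolx yaw -22.05050785032124 z [-0.0012  0.0018 -1.    ] shift cm [ 0.1087 -0.0059  9.4664] rows>= 1.5777289874134495 F [-0.1312  0.2853  0.781 ] w 1.0043597452567201
spin (tool z down => minus): 0.0043544594697728645
```

View pics/w8.png

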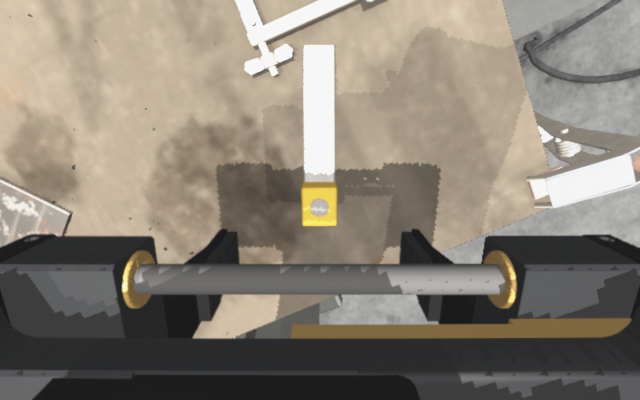

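>>> play_rows --pt "0 0.1 0 4 0.004" --pt "0 0 0 4 0" --pt "0 0 0 1.95 0" --pt "0.6 0 0 0 0" --pt "1 0 0 0 0" --pt "1 0 0 0 0" --pt "1 0 0 0 0" --pt "1 0 0 0 0" --pt "1 0 0 0 0" --pt "1 0 0 0 0" --pt "1 0 0 0 0" --pt "1 0 0 0 0" --force 40

```text
time: 13.48
position: [0.4083, -0.3282, 0.0209]
tool_rot: [-3.081, 0.612, 0.0]
ft_force: [0.1, 0.5, 0.8]
grip_width: 0.296
```

Run:
```python
from h import *
im,s=grab('wrist','w9')
to([.4085,-.328,0.025],-22.3)
```

```text
t 13.525 pos [ 0.4083 -0.3282  0.0209] toolx yaw -22.46933215197812 z [-0.  0. -1.] shift cm [ 0.007  -0.0284 -0.4106] rows>= 0.06843769561250962 F [-0.1567  0.1919 -0.0046] w 0.3011800594054205
spin (tool z down => minus): -0.002955403581505589
```

View pics/w9.png

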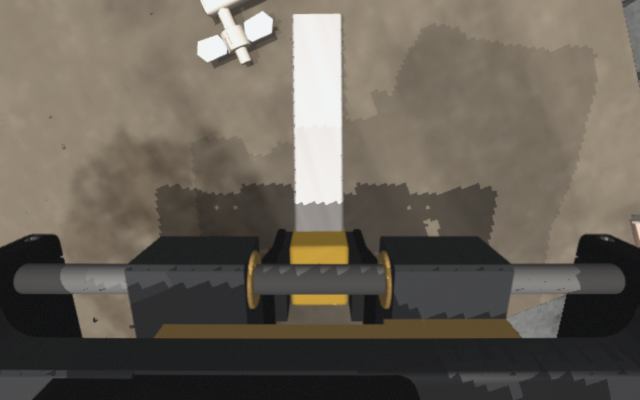

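>>> play_rows --pt "1 0 0 -1 0" --pt "1 0 0 -2 0" --pt "1 0 0 -3 0" --pt "1 0 0 -2 0" --pt "1 0 0 0 0"

```text
time: 14.15
position: [0.4092, -0.3291, 0.1025]
tool_rot: [3.079, -0.612, 0.005]
ft_force: [-0.4, -0.1, -3.0]
grip_width: 0.297
```

Run:
```python
from h import *
c=cam('top')
print(onz(c,[[287,229],[287,254],[252,255],[337,235],[358,253],[377,237],[362,217]],.006))
to([.4618,.0464,0.1],6.2)
```

```text
[[ 0.4848  0.1178  0.006 ]
 [ 0.4209  0.1155  0.006 ]
 [ 0.4161  0.2051  0.006 ]
 [ 0.4727 -0.0116  0.006 ]
 [ 0.4281 -0.0665  0.006 ]
 [ 0.4702 -0.1147  0.006 ]
 [ 0.5208 -0.0753  0.006 ]]
t 14.15 pos [ 0.4092 -0.3291  0.1025] toolx yaw -22.477828125715078 z [ 0.0024 -0.0026 -1.    ] shift cm [ -9.4952 -36.7106   0.1668] rows>= 6.118432408804296 F [-0.3978 -0.0736 -3.0161] w 0.2969862677002408
spin (tool z down => minus): -0.5005225231147624
```

>>> play_rows --pt "1 -1.36 -5.25 0 0" --pt "1 -1.36 -5.25 0 0" --pt "1 -1.36 -5.25 0 0" --pt "1 -1.36 -5.25 0 0" --pt "1 -1.36 -5.25 0 0" --pt "1 -1.36 -5.25 0 0" --pt "1 -1.36 -5.25 0 0" --pt "1 0 0 0 -0.125" --pt "1 0 0 0 -0.125" --pt "1 0 0 0 -0.125" --pt "1 0 0 0 -0.125" --pt "1 0 0 0 0"

```text
time: 15.65
position: [0.4599, 0.0475, 0.0998]
tool_rot: [-3.137, -0.167, 0.003]
ft_force: [0.5, -0.3, -3.5]
grip_width: 0.298
```

Run:
```python
from h import *
im,s=grab('wrist','w10')
to([.4618,.0464,0.022],6.2)
```

```text
t 15.7 pos [0.46   0.0475 0.1   ] toolx yaw 6.041886878423826 z [-0.0017 -0.     -1.    ] shift cm [0.1799 0.1325 7.7976] rows>= 1.2995981756089732 F [ 0.0294 -0.2748 -3.2511] w 0.2954277163716087
spin (tool z down => minus): -0.0027595945621103207
```

View pics/w10.png

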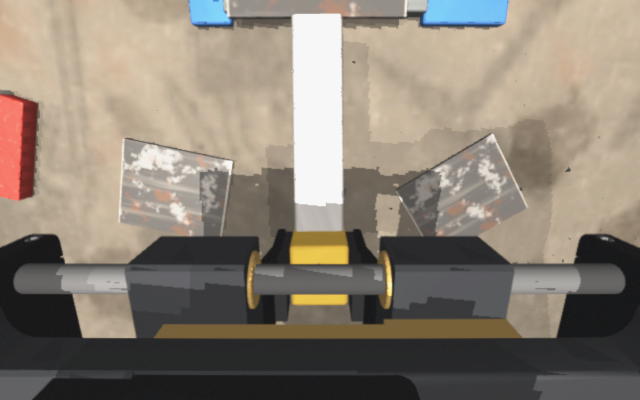

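>>> play_rows --pt "1 0 0.13 3 -0.003" --pt "1 0 0 3 0" --pt "1 0 0 1 0" --pt "1 0 0 0.7 0" --pt "1 0 0 0 0"

```text
time: 16.32
position: [0.4612, 0.0464, 0.0241]
tool_rot: [3.137, 0.173, 0.001]
ft_force: [-0.5, 0.0, -2.9]
grip_width: 0.299
```

Run:
```python
from h import *
im,s=grab('wrist','w11')
cv2.imwrite('pics/c_w11.png',cv2.resize(im[0:240,160:480,::-1],None,fx=2.5,fy=2.5,interpolation=cv2.INTER_CUBIC))
to([.4618,.0464,0.021],6.2)
im,s=grab('side','s11')
```

```text
t 16.375 pos [0.4615 0.0465 0.0244] toolx yaw 6.336456470101539 z [ 0.0011 -0.0001 -1.    ] shift cm [0.0243 0.0078 0.3436] rows>= 0.05726002988530666 F [ 0.524   0.3656 -2.78  ] w 0.2920117284359861
spin (tool z down => minus): 0.002381614688921063
```

View pics/c_w11.png

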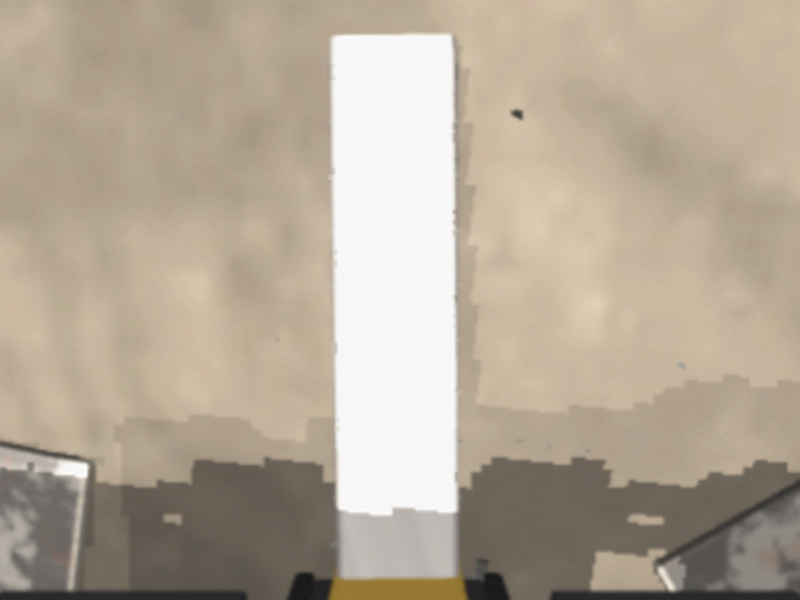

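View pics/s11.png

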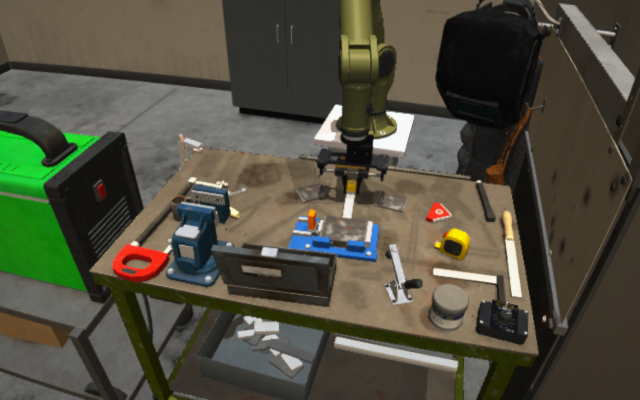

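>>> play_rows --pt "1 0 0 0.33 0" --pt "1 0 0 0 0" --pt "1 2 0 0 0" --pt "1 2 0 0 0" --pt "1 0 0 0 0" --pt "1 0 0 0 0"

```text
time: 17.18
position: [0.5008, 0.051, 0.0209]
tool_rot: [-3.137, -0.174, -0.001]
ft_force: [0.7, -0.2, -0.1]
grip_width: 0.296
```

Run:
```python
from h import *
im,s=grab('wrist','w12')
cv2.imwrite('pics/c_w12.png',cv2.resize(im[0:240,160:480,::-1],None,fx=2.5,fy=2.5,interpolation=cv2.INTER_CUBIC))
to([.4618,.0464,0.021],6.2)
p=ctrl.get_state()['position'];yaw=np.radians(6.2);Rz=np.array([[np.cos(yaw),-np.sin(yaw)],[np.sin(yaw),np.cos(yaw)]]);print('jig',Rz.T@(p[:2]-[.6372,.0614]))
```

```text
t 17.225 pos [0.5006 0.0509 0.0209] toolx yaw 6.35626852532465 z [ 0.0007 -0.0001 -1.    ] shift cm [-3.9084  0.019  -0.0172] rows>= 0.6514078353175478 F [ 1.1922  1.2849 -0.5971] w 0.2923274700753338
spin (tool z down => minus): 0.0027274002841512768
jig [-0.1369  0.0043]
```

View pics/c_w12.png

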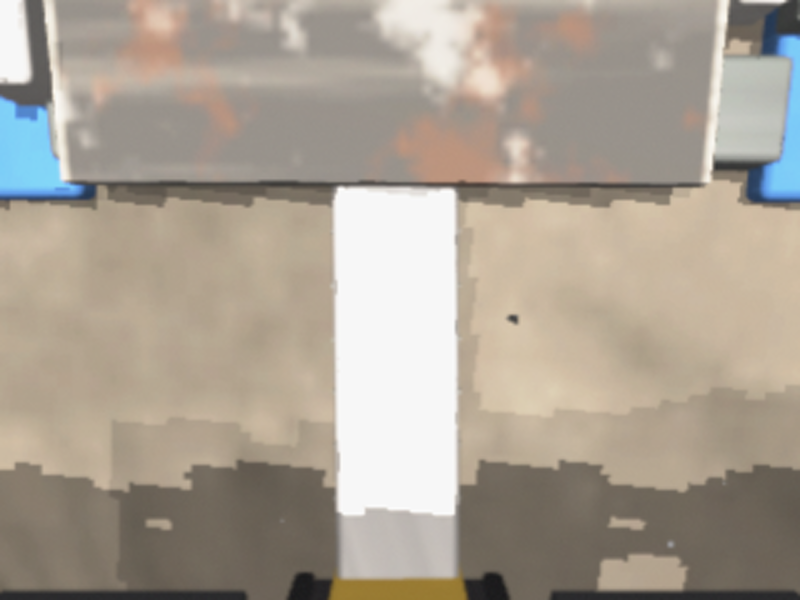

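>>> play_rows --pt "1 1 0 0 0" --pt "1 1 0 0 0" --pt "1 0 0 0 0"

```text
time: 17.6
position: [0.522, 0.0531, 0.0208]
tool_rot: [-3.137, -0.174, -0.004]
ft_force: [1.8, 0.6, 0.8]
grip_width: 0.297
```

>>> play_rows --pt "1 0.2 0 0 0" --pt "1 0.2 0 0 0" --pt "1 0.2 0 0 0" --pt "1 0 0 0 0"

```text
time: 18.1
position: [0.5244, 0.0535, 0.0208]
tool_rot: [3.135, 0.174, -0.007]
ft_force: [-7.5, -1.6, 13.0]
grip_width: 0.299
```

>>> play_rows --pt "1 0.2 0 0 0" --pt "1 0.2 0 0 0" --pt "1 0 0 0 0"

```text
time: 18.48
position: [0.5268, 0.0538, 0.0208]
tool_rot: [3.135, 0.174, -0.013]
ft_force: [-11.8, -1.7, 16.6]
grip_width: 0.299
```

>>> play_rows --pt "1 0.2 0 0 0" --pt "1 0.2 0 0 0" --pt "1 0 0 0 0"

```text
time: 18.85
position: [0.5308, 0.0543, 0.0208]
tool_rot: [3.135, 0.174, -0.012]
ft_force: [-12.3, -1.5, 15.8]
grip_width: 0.293
```

```bash
cat >> h.py <<'E'
def jig():
    s=ctrl.get_state();p=s['position'];yaw=np.radians(6.2);Rz=np.array([[np.cos(yaw),-np.sin(yaw)],[np.sin(yaw),np.cos(yaw)]]);M=R.from_rotvec(s['tool_rot']).as_matrix()
    print('t',s['time'],'jig',Rz.T@(p[:2]-[.6372,.0614]),p[2],'toolz',M[:,2],'F',s['ft_force'],s['grip_width'])
E
python3 - <<'E'
from h import *
jig()
im,s=grab('wrist','w13')
cv2.imwrite('pics/c_w13.png',cv2.resize(im[0:240,160:480,::-1],None,fx=2.5,fy=2.5,interpolation=cv2.INTER_CUBIC))
im,s=grab('side','s13')
cv2.imwrite('pics/c_s13.png',cv2.resize(im[150:270,270:400,::-1],None,fx=5,fy=5,interpolation=cv2.INTER_CUBIC))
E
```

```text
t 18.85 jig [-0.1065  0.0044] 0.020821016608109554 toolz [-0.0078 -0.0024 -1.    ] F [-12.3245  -1.5191  15.812 ] 0.29294017632425623
```

View pics/c_w13.png

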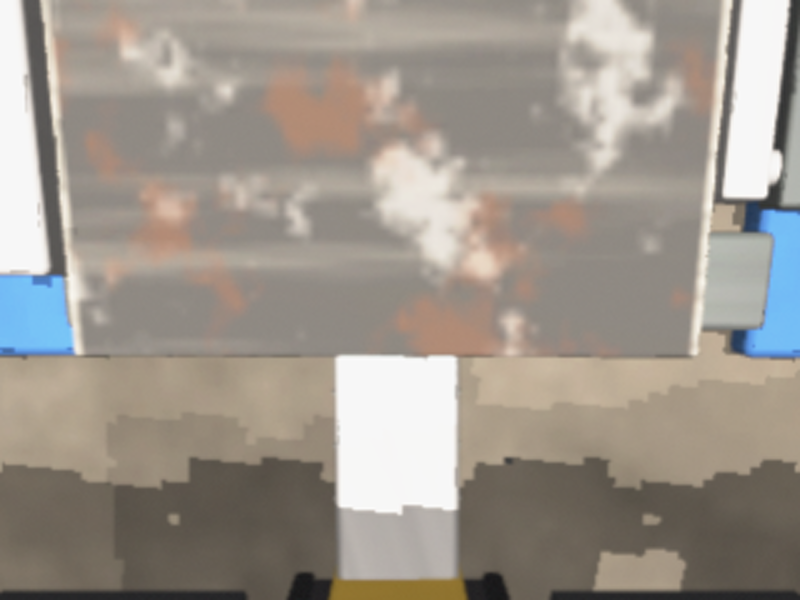

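View pics/c_s13.png

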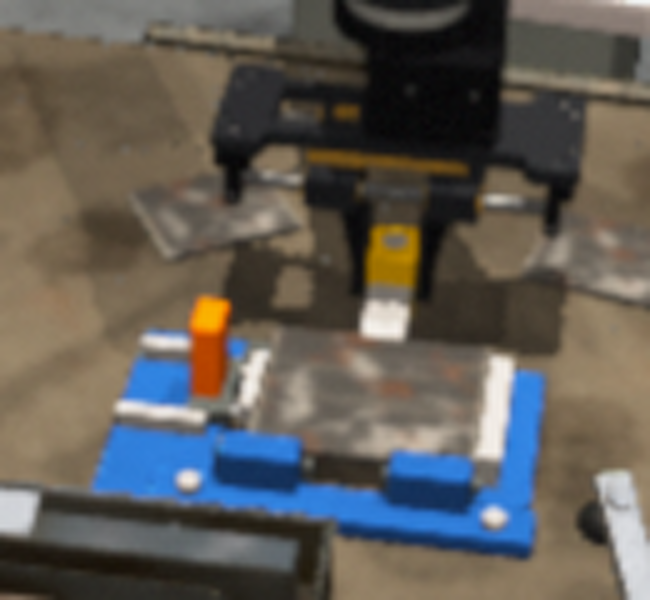

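```bash
cat >> h.py <<'E'
def lift(name,rowcrop,colcrop=396):
    P=np.load(f'pics/{name}.npy');c=cam('wrist',P)
    M=R.from_rotvec(P[3:]).as_matrix()
    def X(row,z): 
        q=onz(c,[[colcrop/2.5+160-.3,row/2.5-.3]],z)[0]; ax=M[:,0].copy();ax[2]=0;ax/=np.linalg.norm(ax); return (q-P[:3])@ax*1000,q
    z=.022
    for _ in range(20):
        x,q=X(rowcrop,z); h=26-(x-15)*.2; z=(max(h,0)+6)/1000
    yaw=np.radians(6.2);Rz=np.array([[np.cos(yaw),-np.sin(yaw)],[np.sin(yaw),np.cos(yaw)]])
    print('edge x on wedge',x,'wedge thickness there',h,'edge in jig',Rz.T@(q[:2]-[.6372,.0614])*1000)
    print('head front (exp 15):',X(578,.044)[0],X(578,.026)[0])
E
python3 - <<'E'
from h import *
lift('w13',355); lift('w12',184)
E
```

```text
edge x on wedge 57.61832268276999 wedge thickness there 17.476335463446 edge in jig [-48.9301   4.5295]
head front (exp 15): 21.848440391343512 14.60662035595693
edge x on wedge 87.82385360269433 wedge thickness there 11.435229279461133 edge in jig [-48.9046   4.5482]
head front (exp 15): 21.557439625277695 14.498725476452405
```

>>> play_rows --pt "1 0.2 0 0 0" --pt "1 0.2 0 0 0" --pt "1 0.2 0 0 0" --pt "1 0 0 0 0" --pt "1 0 0 0 0"

```text
time: 19.58
position: [0.5368, 0.055, 0.0208]
tool_rot: [3.135, 0.174, -0.012]
ft_force: [-12.2, -1.2, 16.1]
grip_width: 0.299
```

Run:
```python
from h import *
jig()
im,s=grab('wrist','w14')
cv2.imwrite('pics/c_w14.png',cv2.resize(im[0:240,160:480,::-1],None,fx=2.5,fy=2.5,interpolation=cv2.INTER_CUBIC))
```

```text
t 19.575 jig [-0.1005  0.0045] 0.02083071316747919 toolz [-0.0076 -0.0023 -1.    ] F [-12.1698  -1.177   16.0923] 0.2989864505452599
```

View pics/c_w14.png

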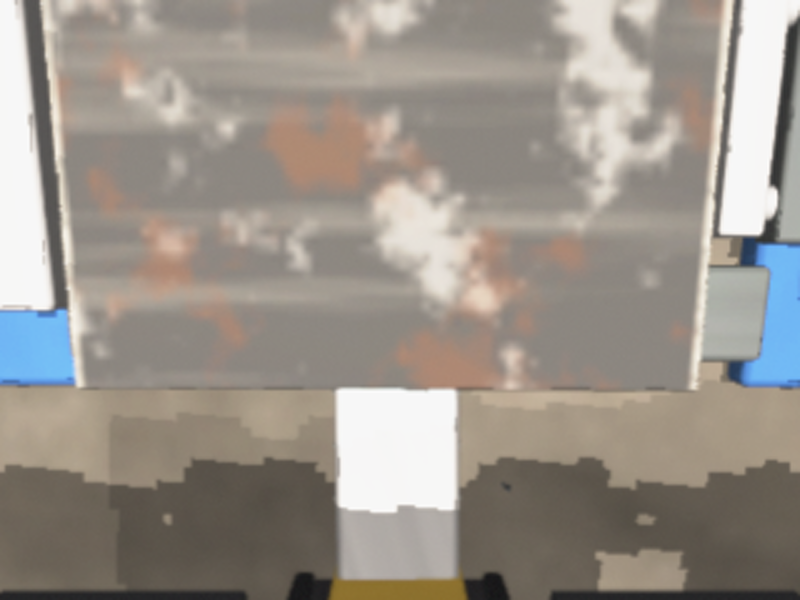

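Run:
```python
from h import *
lift('w14',388)
```

```text
edge x on wedge 51.69584177219605 wedge thickness there 18.66083164556079 edge in jig [-48.782    4.6086]
head front (exp 15): 21.8358372198802 14.599774760087271
```

>>> play_rows --pt "1 0.2 0 0 0" --pt "1 0.2 0 0 0" --pt "1 0.1 0 0 0" --pt "1 0 0 0 0" --pt "1 0 0 0 0" --pt "1 0 0 0 0"

```text
time: 20.38
position: [0.5416, 0.0556, 0.0208]
tool_rot: [3.135, 0.174, -0.013]
ft_force: [-13.6, -2.5, 16.1]
grip_width: 0.298
```

Run:
```python
from h import *
jig()
im,s=grab('wrist','w15')
cv2.imwrite('pics/c_w15.png',cv2.resize(im[0:240,160:480,::-1],None,fx=2.5,fy=2.5,interpolation=cv2.INTER_CUBIC))
im,s=grab('top','t15'); cv2.imwrite('pics/c_t15.png',cv2.resize(im[125:245,240:400,::-1],None,fx=5,fy=5,interpolation=cv2.INTER_CUBIC))
im,s=grab('side','s15'); cv2.imwrite('pics/c_s15.png',cv2.resize(im[150:270,270:400,::-1],None,fx=5,fy=5,interpolation=cv2.INTER_CUBIC))
jig()
```

```text
t 20.375 jig [-0.0957  0.0046] 0.02080309154960836 toolz [-0.0079 -0.0023 -1.    ] F [-13.6494  -2.4915  16.0791] 0.29827478597876134
t 20.525 jig [-0.0957  0.0045] 0.02080401342490676 toolz [-0.0079 -0.0024 -1.    ] F [-13.1622  -1.8901  16.3714] 0.29726550643808397
```

View pics/c_w15.png

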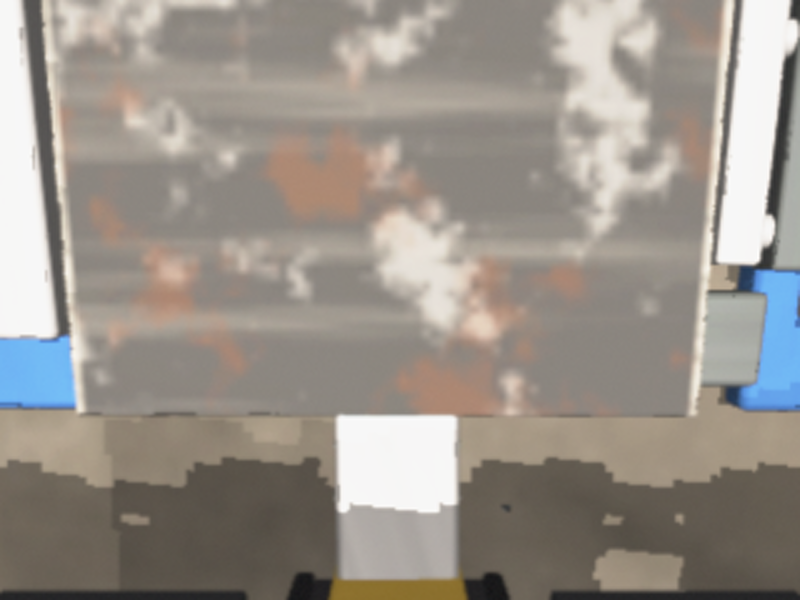

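View pics/c_s15.png

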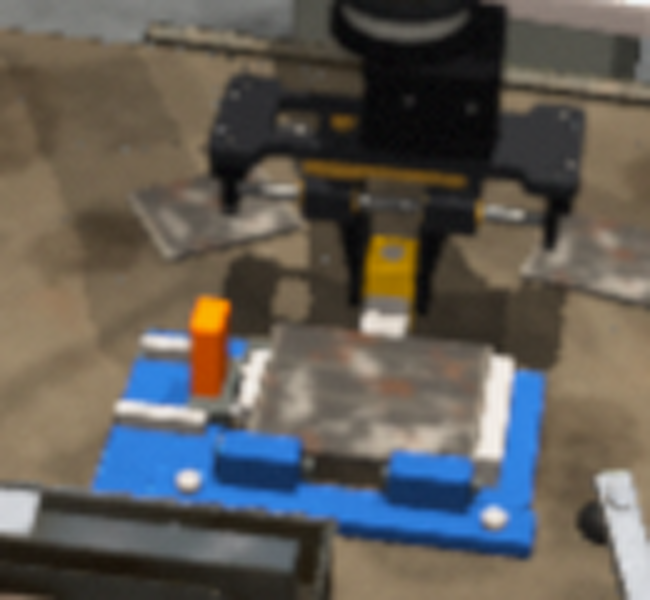

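Run:
```python
from h import *
lift('w15',414)
# width->depth check: plate front corners
for n,row,l,r in (('w12',183,70,710),('w13',355,80,694),('w14',388,80,695),('w15',414,80,696)):
    P=np.load(f'pics/{n}.npy');c=cam('wrist',P)
    px=np.array([[l,row],[r,row]])/2.5+[160,0]-.3
    zs=np.linspace(.0,.05,501);w=[np.linalg.norm(np.diff(onz(c,px,z),axis=0)) for z in zs]
    print(n,'top edge z for 115 mm:',np.interp(-.115,-np.array(w),zs))
for n in('w7',):
    pass
# bystanders: compare side/top images
import cv2
a=cv2.imread('pics/top0.png').astype(int);b=cv2.imread('pics/t15.png').astype(int)
d=np.abs(a-b).max(2)
for nm,(x0,y0,x1,y1) in dict(mag=(200,212,232,250),noz=(415,165,450,188),tape=(182,160,222,188)).items(): print(nm,d[y0:y1,x0:x1].max(),d[y0:y1,x0:x1].mean())
```

```text
edge x on wedge 47.01549344542689 wedge thickness there 19.59690131091462 edge in jig [-48.6549   4.6694]
head front (exp 15): 21.85815343831293 14.614596642936569
w12 top edge z for 115 mm: 0.019813551470535387
w13 top edge z for 115 mm: 0.02109591762782781
w14 top edge z for 115 mm: 0.023058320771213118
w15 top edge z for 115 mm: 0.024590987146946842
mag 7 3.5279605263157894
noz 6 3.6819875776397515
tape 9 3.75625
```

View pics/c_t15.png

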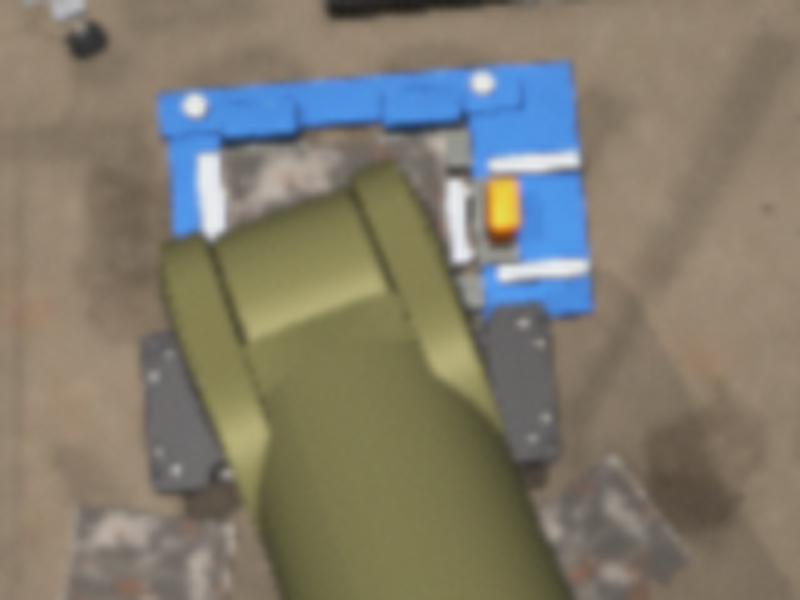

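>>> play_rows --pt "1 0 0 0 0" --pt "1 0 0 0 0" --pt "1 0 0 0 0" --pt "1 0 0 0 0"

```text
time: 21.02
position: [0.5416, 0.0556, 0.0208]
tool_rot: [3.135, 0.174, -0.013]
ft_force: [-11.7, -1.8, 16.0]
grip_width: 0.298
```

Run:
```python
from h import *
jig(); print(ticket.close_job())
```

```text
t 21.025 jig [-0.0957  0.0045] 0.02079950258554172 toolz [-0.0079 -0.0024 -1.    ] F [-11.6791  -1.7637  16.0011] 0.2983291182607674
the job is handed in; nothing more can be done
None
```

I finished both steps and handed the job in at 21 s, with the wedge still gripped and holding up the plate's front edge. No verdict is reported on hand-in.

**Jaw:** I pinched the orange tab and slid it about 21.5 mm. The push force rose to about 15–16 N, which is a firm nip. I then eased off and let go. Afterwards the wrist view showed the plate against the fence with the pad in contact.

**Wedge:** I carried it over by its head, set it flat on the table, and pushed it in about 4.5 mm left of the jig's centre line. At the end the gripper opening was 26 mm, equal to the head's width, and the tool was tilted less than 0.01 rad and not moving. The arm was pushing forward with about 12 N and down with about 16 N.

**Last checks:**
- **Lift:** where the plate's edge crosses the taper, it works out to about 3.6 mm. A rougher check from the edge's apparent width gave about 4.8 mm. They differ by about 1 mm, but both are inside the 1.2–6.5 mm allowed.
- **Plate position:** it did not slide back to the stops as the text suggested it would. It stayed about 5 mm short of them, held by the nip.
- **Bystanders:** the magnet, nozzle and tape measure look the same in the top view as at the start.
- **Not measured:** the individual contact forces at the pad, the fence and the plate can't be read directly, so I judged those contacts from the images and the wrist force.

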